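# Fit the keyed crank into the pulley and hold it home

### The arm

A 6-joint arm with a two-finger parallel gripper is mounted at the origin on the work surface. World frame = base frame: x ahead of the robot, y to its left, z up, the work surface at z = 0. Lengths are in m, angles in degrees, forces in N, time in s.
With the tool pointing down it reaches from about 0.325 to 0.9 m from the base axis. Payload 6.1 kg.
Tool frame: the origin (TCP) lies at the very end of the fingers, on their centre line; the grasp point (between the pads) lies 19 mm behind it; z points along the fingers, x is the direction in which the jaws open and shut, and the axes are right-handed (so a half turn about z gives the same grasp; the last joint's range is limited). The gripper opens to 85 mm and grips with 20 to 120 N. Pads are 22 mm wide; open, the fingers measure 114 mm over their backs; the gripper's body (76 mm by 85 mm) begins 54 mm behind the grasp point. The pads swing forward as they close: fully open they stand 13 mm farther back than shut.
Start: joints at [62.504, 12.628, 87.462, -0, 79.91, -7.225], TCP at [0.217, 0.586, 0.231] pointing down, gripper open.
Joint ranges: [-170.65, 170.65], [-52.31, 119.04], [5.05, 147.46], [-71.25, 251.25], [11.57, 151.72], [-153.62, 153.62]. Speed limits (degrees/s): [147.25, 147.25, 172.46, 180, 180, 180].

### API

Orientations are given as a 3x3 rotation matrix whose columns are the frame's x, y, z axes.
In Python, from station import * gives the robot as it stands. The module is installed in compiled form; this text tells all that it offers.
- The arm moves only by the tool servo_tool, never from a script. Its argument "commands" is a list of rows, each a list of 2 entries, a list of its own where there are three numbers: the shift along the tool's x, y, z in cm, then the turn, a rotation vector about the tool's x, y, z in rad. In form: [[[tx, ty, tz], [wx, wy, wz]], ...]. A call has 1 to 12 rows; each row is the pose to reach, as a shift and turn from the pose measured when the call began, along the tool's axes at that moment; what a row does not reach only later rows make up. A row lasts 1/10 s, in which the tool goes at most 50 mm and 8.59 degrees, less where a joint would pass 70% of its speed; a pose out of reach is approached as far as the arm can. A call with a gripper value outside its range is refused whole. "claw" is the opening in per cent of the stroke, from 0 (shut) to 100 (fully open), set as the call begins (left out, the last holds). The fingers move at their own pace and stop on an object; "force" is the grip in N (left out, the last holds). Time passes only in rows, so rows that repeat a pose let the fingers close. It gives the time, the measured TCP pose, the force and the opening at its end, in the units of the state.
- read_state(): the state, without advancing time (a new reading comes with each control period).
- snapshot(name): name is "scene" or "top"; returns a dict with "frame" (480x640x3 uint8, blue, green, red), "vfov" (degrees; the focal length in pixels is half the picture's height over the tangent of half this angle, whatever the lens; pixels are square), "cx", "cy" (the principal point, pixels), "dist_coeffs" ([k1, k2, p1, p2, k3] as OpenCV has them; the pictures are not rectified), "rvec" (rotation vector, rad) and "tvec" (3), from world to camera coordinates, as OpenCV has them. Camera axes: x right, y down, z forward; pixel columns grow to the right and rows downward; lengths in m; the calibration is good to about 2 mm. A picture is of the moment at which its call begins. There is no depth.
- job_done(): hands the job in, once; it reports no verdict.
Trained networks look in the newest picture that a camera, given by its name, has taken for a name from the list of things; names that differ only in an ending like _2 or _b are one class to them, and where a whole thing is asked for, a point or a joint stands for the part that bears it (a point fixed in the world has none). Each returns a list of dicts, best first, with "conf" (0 to 1); they miss things now and then, are a little off and sometimes report something else, mostly with a low value. They report only what shows in the picture. A call takes as long as a camera call. They do not tell look-alikes from the thing itself.
- outline_of(name, camera): "mask" (480x640 bool, what is visible of it).
- mark_of(name, camera): "point" ([x, y, z] in m, in the coordinates of the camera as it stood for that picture, good to about 4 mm: a listed point, or the origin of a listed thing).
The state is a dict: "t": time; "joints": joint angles; "qd": joint speeds; "tau": joint torques, N m; "tcp_pos": TCP position; "ee_rot": TCP orientation; "contact_force": force on the tool from outside, world axes, zero at the start; "torque": the same for the moment, N m; "gripper_width": finger opening in m.
Only numpy, scipy, OpenCV 4.12 (cv2) and the standard library are available. Lean on these libraries where they do the work, as an engineer would, in place of code of your own. Each camera call takes 0.05 s, during which the arm holds its last target.

### The job

Take the T-handled crank with the key on its shank out of the wooden stand and push it into the bore of the belt pulley, turning it until the key slips into the keyway. Then push on against the spring until its collar sits fully home on the hub, and finish while still gripping the crank and holding it pressed home (the spring lifts it if you let go), ready for the cross pin to be fitted. Leave the other things where they are.

Things in the scene. Friction and masses are not known exactly. Their poses are not given: they have to be found in the camera images.
- crank_handle (a point): Middle of the handle of the crank to be fitted: flat-sided dark wooden T-handle on a steel shank, upright, about 0.24 kg. Point on the shank's axis, half-way up the handle. z up the shank, x towards the key. Handle 24 mm thick along y (grip this), 44 mm tall, from 20 mm behind the axis to a rounded nose 48 mm in front (+x, the key's side). Below it 7 mm of neck, then the collar.
- crank_collar (a point): Centre of the underside of the crank's round collar (38 mm diameter, 8 mm thick), 36 mm below the handle's middle. It sits on the hub's face when the crank is home. Below it is the shank, 20 mm in diameter, 46 mm long.
- crank_tip (a point): Centre of the shank's end face, 46 mm below the collar's underside and 82 mm below the handle's middle; the end is chamfered 3 mm.
- crank_key (a point): Middle of the crank's key: a steel bar 7 mm wide, 26 mm long, standing 5 mm out of the shank on the side of the handle's long nose, from 14 to 40 mm above the shank's end; its lowest 4 mm are relieved to 4.5 mm wide. Point 15 mm off the axis, on the key's outer face.
- fixture: Steel base plate 150 x 150 x 12 mm, fixed to the bench, carrying the belt pulley with its axis upright. Origin: centre of the underside, on the pulley's axis. Pulley: spoked steel wheel, 116 mm diameter, rim 28 to 56 mm up; hub 53 mm diameter, flat top 85 mm up. It turns, but stiffly (0.25 N m): a light rub of the key does not turn it.
- bore_mouth (a point): Centre of the bore at the hub's top face. Bore 23 mm; one keyway 10 mm wide reaching 17 mm from the axis, full depth, a notch in the hub's face. It points up to 0.6 rad either side of the plate's +x axis; its angle is not measured: look, or press the key lightly on the face and turn. The 14 mm of shank below the key enter at any angle, then the key rides on the face.
- plunger (a joint): Brass spring plunger inside the bore, in m of travel downwards: 0 at rest, its top 32 mm below the hub's face; 0.014 when the crank's collar is home. The spring pushes up with about 4 N at 0 and 10 N at 0.014, more than the crank's weight.
- stand: Fixed wooden block 80 x 190 x 32 mm with two holes (23 mm wide, 12 mm deep) at 55 mm either side of its middle along its y axis; the crank stands in one, the drift in the other. Origin: centre of its underside.
- drift: Bystander: a like steel shank without a key under a round wooden knob (36 mm diameter), 100 mm tall, standing in the other hole of the stand. Origin: its lower end. Leave it.
- jar: Bystander: glass jar, 64 mm in diameter, 75 mm tall. Origin: centre of its underside. Leave it.
- plane: Bystander: wooden hand plane, 160 x 52 mm, 55 mm tall. Origin: centre of its underside. Leave it.
- driver: Bystander: screwdriver lying on the bench. Leave it.
Mind the look-alikes: they are no part of the job. Leave any blue or green look-alike of the part that bears crank_handle alone.

How it is judged (in metres and radians):
On the way, in this order (a step that is already met when the one before it is completed fails the run):
1. the crank is lifted out of the stand in the gripper (contact force between the fingers and crank above 1 N and height (world z) of crank_tip above 0.045 m and horizontal distance between crank_tip and bore_mouth above 0.03 m), for 0.1 s.
2. the shank's end has entered the bore (z of crank_tip in the frame of bore_mouth below -0.004 m and horizontal distance between crank_tip and bore_mouth below 0.004 m), for 0.1 s.
At the end, for the whole second after the job is handed in: The crank's collar is within 2.5 mm of the hub's face and 4 mm of the bore's axis, the crank upright within 0.08 rad, the spring plunger pushed down by more than 11 mm, the crank at rest and still held in the fingers (over 2 N) (z of crank_collar in the frame of bore_mouth below 0.0025 m and horizontal distance between crank_collar and bore_mouth below 0.004 m and angle between crank_collar's own z axis and vertical below 0.08 rad and value of joint plunger above 0.011 m and contact force between the fingers and crank above 2 N and linear speed of crank below 0.02 m/s); the arm keeps its last pose, push and grip.
It fails at once if the drift is pulled out or knocked over (distance of drift from where it was at the start of the episode above 0.03 m).
It fails at once if the jar is moved (distance of jar from where it was at the start of the episode above 0.03 m).
It fails at once if the plane is moved (distance of plane from where it was at the start of the episode above 0.03 m).
It fails at once if the screwdriver is moved (distance of driver from where it was at the start of the episode above 0.03 m).
It also fails if it takes over 64 s, if anything falls off the work surface, if the arm or the gripper's body presses on something with over 40 N, if the wrist force passes 120 N, or if a joint passes its speed limit or range.

## Working session

There is one attempt and no reset: what is moved stays moved. The work goes in short steps, Python scripts to look and compute and a tool call to move; the robot and the scene stay as the last step left them, time stands still between calls to the robot, and variables do not carry over. Pictures are saved under pics/ and viewed, and the job is handed in when it is done.

Besides the shell and the picture viewer there is one more tool, called after "Request:" as a command line: name --argument value ..., lists and objects as JSON in quotes. servo_tool: Moves the arm, as the interface text tells. Its arguments: {"type":"object","properties":{"commands":{"type":"array","items":{"type":"array"}},"claw":{"type":"number"},"force":{"type":"number"}},"required":["commands"]}

```bash
mkdir -p pics
cat > h.py <<'E'
from station import *
import numpy as np, cv2
def snap(n,fn=None):
    s=snapshot(n)
    if fn: cv2.imwrite('pics/'+fn,s['frame'])
    return s
def cam(s):
    f=240/np.tan(np.radians(s['vfov'])/2)
    K=np.array([[f,0,s['cx']],[0,f,s['cy']],[0,0,1.]])
    R=cv2.Rodrigues(np.array(s['rvec'],float))[0]
    return K,np.array(s['dist_coeffs'],float),R,np.array(s['tvec'],float).ravel()
def c2w(s,p):
    K,d,R,t=cam(s); return R.T@(np.array(p)-t)
def proj(s,P):
    K,d,R,t=cam(s)
    return cv2.projectPoints(np.atleast_2d(np.array(P,float)),np.array(s['rvec'],float),t,K,d)[0].reshape(-1,2)
def ray(s,uv,z):
    K,d,R,t=cam(s)
    n=cv2.undistortPoints(np.array([[uv]],float),K,d).ravel()
    D=R.T@np.array([n[0],n[1],1]); C=-R.T@t
    return C+D*(z-C[2])/D[2]
E
cat > a.py <<'E'
from h import *
st=read_state(); print({k:np.round(v,3).tolist() for k,v in st.items()})
for n in ['scene','top']:
    s=snap(n,n+'0.png'); print(n,s['vfov'],c2w(s,[0,0,0]))
    for o in ['crank_handle','crank_collar','crank_tip','crank_key','fixture','bore_mouth','stand','drift','jar','plane','driver']:
        for m in mark_of(o,n):
            w=c2w(s,m['point']); print(n,o,round(m['conf'],2),w.round(4),proj(s,w).round(0)[0])
E
python3 a.py
```

```text
{'t': 0.0, 'joints': [62.503, 12.675, 87.526, -0.003, 79.913, -7.226], 'qd': [0.046, -0.07, 0.025, -0.006, 0.052, 0.02], 'tau': [0.0, -49.69, -38.939, -0.0, 0.011, 0.0], 'tcp_pos': [0.216, 0.586, 0.23], 'ee_rot': [[0.346, 0.938, -0.001], [0.938, -0.346, -0.002], [-0.002, -0.0, -1.0]], 'contact_force': [-0.93, 0.762, 0.293], 'torque': [0.055, 0.022, -0.043], 'gripper_width': 0.085}
scene 50.20216783413398 [ 1.29541084 -0.15521951  0.64337708]
scene crank_handle 0.93 [0.5343 0.222  0.1045] [403. 217.]
scene crank_handle 0.91 [0.4704 0.3357 0.0859] [440. 201.]
scene crank_handle 0.68 [0.4186 0.2552 0.085 ] [396. 194.]
scene crank_handle 0.63 [0.5942 0.3519 0.0813] [475. 235.]
scene crank_handle 0.56 [0.7615 0.1964 0.0031] [434. 339.]
scene crank_collar 0.96 [0.4214 0.2547 0.0477] [395. 210.]
scene crank_collar 0.9 [0.5314 0.22   0.0648] [400. 233.]
scene crank_collar 0.9 [0.3748 0.1328 0.0507] [335. 205.]
scene crank_collar 0.83 [0.5922 0.3512 0.049 ] [472. 247.]
scene crank_collar 0.79 [0.4682 0.3402 0.0446] [439. 217.]
scene crank_tip 0.89 [ 0.59    0.3541 -0.001 ] [468. 266.]
scene c
[... 1825 characters left out ...]
5e-01 -2.570e-02 -5.000e-04] [352. 164.]
top crank_tip 0.89 [ 0.5903  0.3485 -0.0018] [186. 235.]
top crank_tip 0.72 [0.4676 0.3383 0.0016] [188. 290.]
top crank_key 0.9 [0.3854 0.1295 0.0273] [281. 327.]
top crank_key 0.88 [0.4067 0.2426 0.0303] [229. 317.]
top crank_key 0.81 [0.5924 0.3417 0.0311] [186. 232.]
top crank_key 0.74 [0.4836 0.3415 0.0283] [184. 281.]
top fixture 0.79 [ 0.5394 -0.2116  0.0015] [436. 258.]
top bore_mouth 0.58 [ 0.5369 -0.2096  0.0831] [442. 254.]
top drift 0.64 [0.5231 0.1055 0.0185] [293. 264.]
top jar 0.96 [ 7.549e-01 -2.390e-02 -2.000e-04] [351. 165.]
top plane 0.6 [0.7594 0.1908 0.0029] [258. 162.]
top driver 0.7 [ 7.423e-01 -2.438e-01 -2.000e-04] [448. 171.]
```

Run:
```python
import cv2
a=cv2.imread('pics/scene0.png');b=cv2.imread('pics/top0.png')
cv2.imwrite('pics/sc_crop.png',cv2.resize(a[150:350,310:510],(600,600),interpolation=2))
l=cv2.resize(b[215:345,160:310],(450,390),interpolation=2)
r=cv2.resize(b[200:310,390:490],(350,385),interpolation=2)
r=cv2.copyMakeBorder(r,0,5,0,0,0);cv2.imwrite('pics/top_crop.png',cv2.hconcat([l,r]))
```

```text
(no output)
```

View pics/scene0.png

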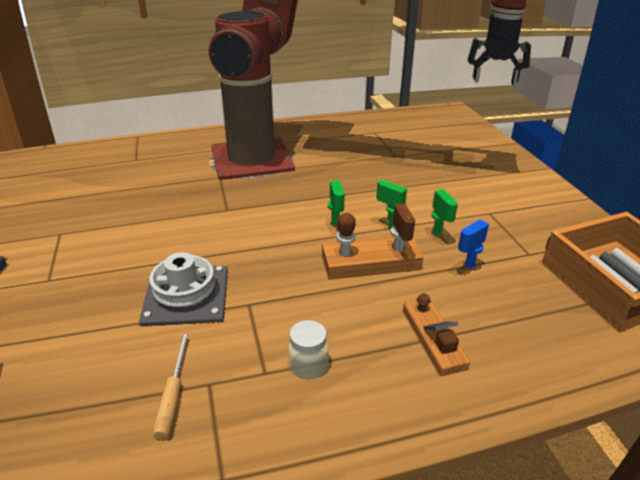

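View pics/sc_crop.png

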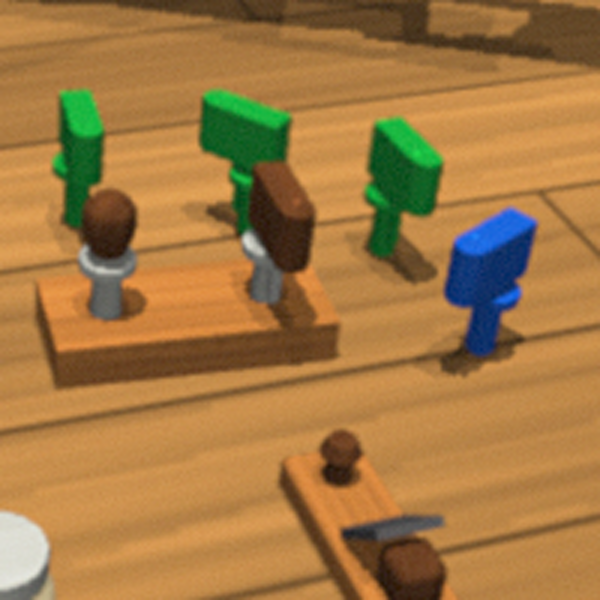

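View pics/top_crop.png

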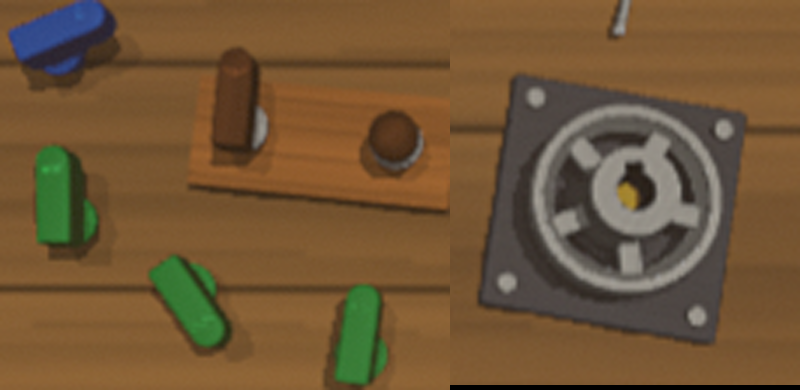

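The part fits the brown, wooden-handled T crank in the stand: scene (403,217), top (238,252). The look-alikes are green at scene (337,203), (391,195) and (444,213), and blue at (473,243). The round brown knob at (346,225) is the drift. Next I'll measure the crank pose and the keyway.

```bash
cat > fit.py <<'E'
from h import *
from scipy.optimize import minimize
def cyl(r,z0,z1,n=24):
    a=np.linspace(0,2*np.pi,n,endpoint=False)
    return np.array([[r*np.cos(t),r*np.sin(t),z] for z in(z0,z1) for t in a])
a=np.linspace(-np.pi/2,np.pi/2,9)
prof=[[-.02,-.012],[-.02,.012]]+[[.036+.012*np.cos(t),.012*np.sin(t)] for t in a]
handle=np.array([[x,y,z] for z in(-.022,.022) for x,y in prof])
def parts(zlow): return [handle,cyl(.008,-.029,-.022),cyl(.019,-.036,-.028),cyl(.01,zlow,-.036)]
def sil(s,p,zc,zlow,S=4,box=None):
    x,y,th=p; R=np.array([[np.cos(th),-np.sin(th),0],[np.sin(th),np.cos(th),0],[0,0,1]])
    x0,y0,x1,y1=box; im=np.zeros(((y1-y0)*S,(x1-x0)*S),np.uint8)
    for q in parts(zlow):
        uv=proj(s,q@R.T+[x,y,zc]); uv=((uv-[x0,y0]+.5)*S)
        h=cv2.convexHull(uv.astype(np.float32))
        cv2.fillConvexPoly(im,np.round(h*16).astype(np.int32),255,shift=4)
    return cv2.resize(im,(x1-x0,y1-y0),interpolation=cv2.INTER_AREA)/255.
E
python3 - <<'E'
from fit import *
D={}
for n in('scene','top'):
    s=snap(n); best=None
    for m in outline_of('crank_handle',n):
        ys,xs=np.nonzero(m['mask']); c=s['frame'][m['mask']].mean(0)
        print(n,round(m['conf'],2),xs.mean().round(1),ys.mean().round(1),len(xs),c.round())
        t=proj(s,[.533,.216,.1])[0]
        if np.hypot(xs.mean()-t[0],ys.mean()-t[1])<12 and best is None: best=m['mask']
    if best is not None:
        ys,xs=np.nonzero(best); b=(xs.min()-8,ys.min()-8,xs.max()+9,ys.max()+9)
        D[n]=(s,best[b[1]:b[3],b[0]:b[2]].astype(float),b)
def cost(p,ns): return sum(np.abs(sil(D[n][0],p,.102,-.07,box=D[n][2])-D[n][1]).sum() for n in ns)
for ns in(['scene'],['top'],['scene','top']):
    r=min((minimize(cost,[.533,.216,t],args=(ns,),method='Nelder-Mead',options=dict(initial_simplex=np.array([[.533,.216,t],[.543,.216,t],[.533,.226,t],[.533,.216,t+.3]]))) for t in(-.4,0,.3)),key=lambda r:r.fun)
    print(ns,r.x.round(4),np.degrees(r.x[2]).round(1),r.fun)
s=snap('top'); f=s['frame']; print(proj(s,[.537,-.209,.085]))
cv2.imwrite('pics/hub.png',cv2.resize(f[225:285,410:470],(600,600),interpolation=cv2.INTER_CUBIC))
s=snap('scene'); f=s['frame']; print(proj(s,[.537,-.209,.085]))
cv2.imwrite('pics/hubs.png',cv2.resize(f[240:290,155:205],(600,600),interpolation=cv2.INTER_CUBIC))
E
```

```text
scene 0.87 442.2 210.0 804 [ 41. 108.  31.]
scene 0.83 402.1 225.8 813 [46. 65. 89.]
scene 0.78 390.5 197.1 811 [ 44. 113.  38.]
scene 0.77 473.0 240.2 865 [139.  66.  25.]
scene 0.57 335.8 199.7 564 [ 45. 119.  36.]
top 0.97 180.3 281.8 562 [42. 97. 51.]
top 0.89 179.8 227.3 612 [103.  62.  53.]
top 0.79 239.2 250.2 519 [37. 57. 84.]
top 0.77 223.8 314.8 513 [ 46. 106.  56.]
top 0.68 280.1 327.9 493 [ 48. 109.  59.]
top 0.44 354.5 159.6 836 [103. 115. 123.]
['scene'] [ 0.5336  0.219  -0.1147] -6.6 48.98823529411765
['top'] [ 0.5309  0.2155 -0.0547] -3.1 38.65882352941176
['scene', 'top'] [ 0.5334  0.2181 -0.1039] -6.0 159.00392156862745
[[441.72513676 254.30662792]]
[[178.30521991 260.28416347]]
```

View pics/hub.png

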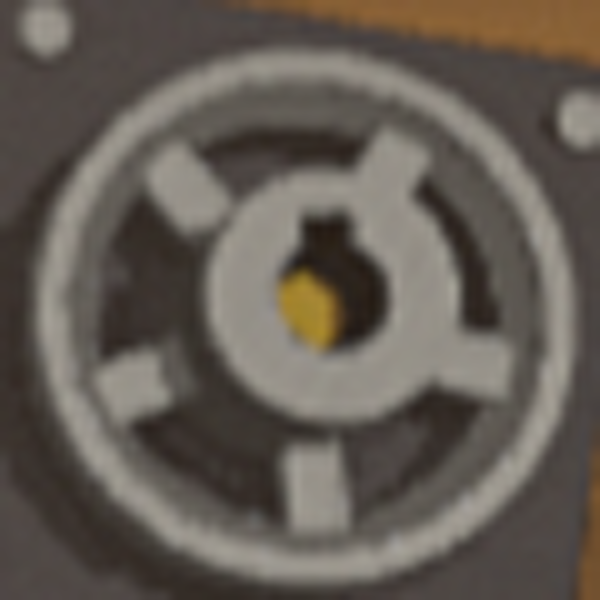

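View pics/hubs.png

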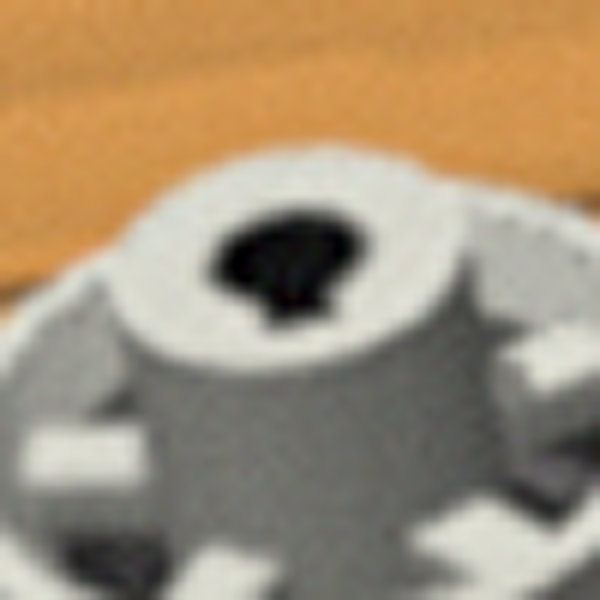

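```bash
python3 - <<'E'
from fit import *
s=snap('top'); t=lambda u,v:(410+(u+.5)/10-.5,225+(v+.5)/10-.5)
c=ray(s,t(333.5,296.5),.085); k=ray(s,t(328,214),.085)
print('top',c,k,np.degrees(np.arctan2(*(k-c)[1::-1])))
for u,v in((45,25),(583,118)): print(ray(s,t(u,v),.012))
q=snap('scene'); t2=lambda u,v:(155+(u+.5)/12-.5,240+(v+.5)/12-.5)
c=ray(q,t2(287,258),.085); k=ray(q,t2(296,322),.085);b=ray(q,t2(290,253),.085)
print('scene',c,b,k,np.degrees(np.arctan2(*(k-c)[1::-1])),np.degrees(np.arctan2(*(k-b)[1::-1])))
# model overlay of hub/bore/keyway
for s,n,(x0,y0,x1,y1),S in((s,'top',(410,225,470,285),10),(q,'scene',(155,240,205,290),12)):
    im=cv2.resize(s['frame'][y0:y1,x0:x1],None,fx=S,fy=S,interpolation=2)
    c=np.array([.5365,-.2085,.085])
    for r,th in((.0265,0),(.0115,0)):
        a=np.linspace(0,2*np.pi,60); P=c+np.c_[r*np.cos(a),r*np.sin(a),0*a]
        cv2.polylines(im,[np.int32((proj(s,P)-[x0,y0]+.5)*S)],True,(0,0,255),1)
    for d,col in((-5,(255,0,0)),(0,(0,255,0)),(5,(255,0,255))):
        P=c+.017*np.array([[0,0,0],[np.cos(np.radians(d)),np.sin(np.radians(d)),0]])
        cv2.polylines(im,[np.int32((proj(s,P)-[x0,y0]+.5)*S)],False,col,1)
    cv2.imwrite(f'pics/ov_{n}.png',im[100:450])
# handle overlays
E
python3 -c "
import cv2;a=cv2.imread('pics/ov_top.png');b=cv2.imread('pics/ov_scene.png');cv2.imwrite('pics/ov.png',cv2.vconcat([a,b])[:700])
x=cv2.imread('pics/ov.png');cv2.imwrite('pics/ov.png',cv2.hconcat([a[:,100:500],b[:,100:500]]))"
```

```text
top [ 0.53723758 -0.2114617   0.085     ] [ 0.55473997 -0.21074879  0.085     ] 2.332496381462818
[ 0.60858307 -0.16303556  0.012     ]
[ 0.58801111 -0.2822088   0.012     ]
scene [ 0.53932524 -0.20883031  0.085     ] [ 0.53819898 -0.20833585  0.085     ] [ 0.55529579 -0.20822641  0.085     ] 2.1655056583748578 0.36674816410221706
```

View pics/ov.png

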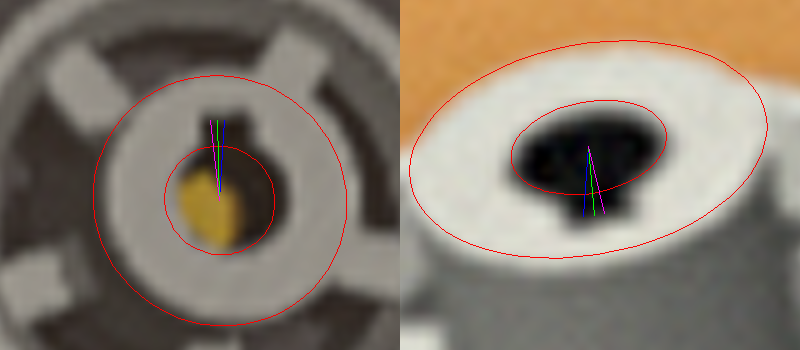

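```bash
cat > go.py <<'E'
import sys
from h import *
from scipy.spatial.transform import Rotation as Ro
# go.py x y z yaw_of_tool_x_deg
x,y,z,a=map(float,sys.argv[1:5]); st=read_state()
R=np.array(st['ee_rot']); p=np.array(st['tcp_pos']); a=np.radians(a)
T=np.array([[np.cos(a),np.sin(a),0],[np.sin(a),-np.cos(a),0],[0,0,-1]])
print('t',st['t'],'pos',p.round(4),'yaw',np.degrees(np.arctan2(R[1,0],R[0,0])).round(2),'w',st['gripper_width'],'F',np.round(st['contact_force'],1),'M',np.round(st['torque'],2))
print('shift cm',(R.T@(np.array([x,y,z])-p)*100).round(2),'rot',Ro.from_matrix(R.T@T).as_rotvec().round(3))
E
python3 go.py .532 .217 .17 85
```

```text
t 1.6 pos [0.2165 0.5863 0.2313] yaw 69.73 w 0.08578636213572878 F [-0.1 -0.4  0.5] M [ 0.02 -0.01  0.03]
shift cm [-23.71  42.39   6.13] rot [-0.     0.    -0.267]
```

Request:
servo_tool --commands '[[[-23.7, 42.4, 6.1], [0, 0, -0.267]], [[-23.7, 42.4, 6.1], [0, 0, -0.267]], [[-23.7, 42.4, 6.1], [0, 0, -0.267]], [[-23.7, 42.4, 6.1], [0, 0, -0.267]], [[-23.7, 42.4, 6.1], [0, 0, -0.267]], [[-23.7, 42.4, 6.1], [0, 0, -0.267]], [[-23.7, 42.4, 6.1], [0, 0, -0.267]], [[-23.7, 42.4, 6.1], [0, 0, -0.267]], [[-23.7, 42.4, 6.1], [0, 0, -0.267]], [[-23.7, 42.4, 6.1], [0, 0, -0.267]], [[-23.7, 42.4, 6.1], [0, 0, -0.267]], [[-23.7, 42.4, 6.1], [0, 0, -0.267]]]' --claw 75 --force 60

```text
t: 2.8
tcp_pos: [0.5324, 0.2163, 0.17]
ee_rot: [[0.089, 0.996, -0.001], [0.996, -0.089, 0.0], [0.0, -0.001, -1.0]]
contact_force: [-0.2, -0.0, 0.2]
gripper_width: 0.0642
```

```bash
python3 go.py .532 .217 .082 85
python3 - <<'E'
from h import *
s=snap('scene'); cv2.imwrite('pics/pre.png',cv2.resize(s['frame'][110:310,300:500],(600,600),interpolation=2))
t=snap('top'); cv2.imwrite('pics/pret.png',cv2.resize(t['frame'][180:330,160:320],(640,600),interpolation=2))
E
```

```text
t 2.8 pos [0.5324 0.2163 0.17  ] yaw 84.89 w 0.06417094935023712 F [-0.2 -0.   0.2] M [ 0.03 -0.02 -0.01]
shift cm [ 0.07 -0.04  8.8 ] rot [-0.001 -0.    -0.002]
```

View pics/pre.png

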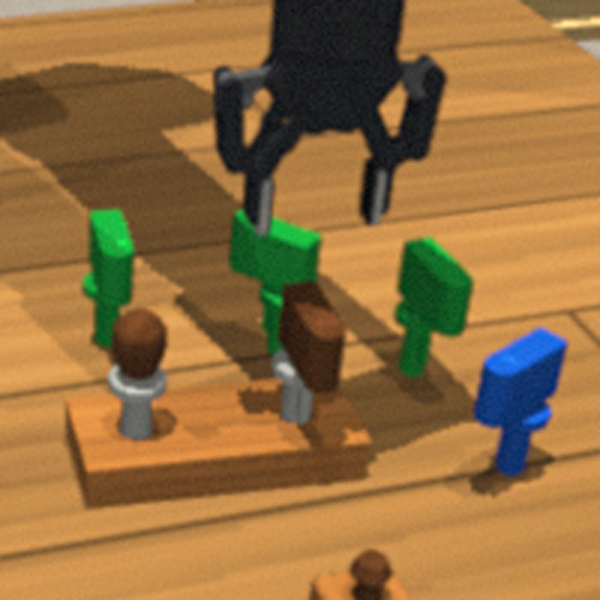

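The enlarged view shows the open fingers (tips at crop (262,228) and (375,220)) above the brown wooden crank's handle at crop (310,340). That is the right part, so I'm descending.

Request:
servo_tool --commands '[[[0.05, 0, 3], [0, 0, 0]], [[0.05, 0, 5], [0, 0, 0]], [[0.05, 0, 7], [0, 0, 0]], [[0.05, 0, 8.5], [0, 0, 0]], [[0.05, 0, 8.8], [0, 0, 0]], [[0.05, 0, 8.8], [0, 0, 0]]]'

```text
t: 3.5
tcp_pos: [0.5312, 0.2189, 0.0822]
ee_rot: [[0.085, 0.996, -0.001], [0.996, -0.085, 0.0], [0.0, -0.001, -1.0]]
contact_force: [-0.4, 0.3, 0.4]
gripper_width: 0.0642
```

Request:
servo_tool --commands '[[[0, 0, 0], [0, 0, 0]], [[0, 0, 0], [0, 0, 0]], [[0, 0, 0], [0, 0, 0]], [[0, 0, 0], [0, 0, 0]], [[0, 0, 0], [0, 0, 0]], [[0, 0, 0], [0, 0, 0]], [[0, 0, 0], [0, 0, 0]], [[0, 0, 0], [0, 0, 0]]]' --claw 0 --force 60

```text
t: 4.3
tcp_pos: [0.5319, 0.2189, 0.0834]
ee_rot: [[0.085, 0.996, 0.001], [0.996, -0.085, 0.0], [0.001, 0.001, -1.0]]
contact_force: [-1.2, -1.2, 6.1]
gripper_width: 0.0239
```

```bash
python3 go.py .532 .217 .082 85
python3 - <<'E'
from h import *
s=snap('scene'); a=cv2.resize(s['frame'][130:290,320:480],(400,400),interpolation=2)
t=snap('top'); b=cv2.resize(t['frame'][200:300,190:290],(400,400),interpolation=2)
cv2.imwrite('pics/grip.png',cv2.hconcat([a,b]))
E
```

```text
t 4.3 pos [0.5319 0.2189 0.0834] yaw 85.11 w 0.023857428840572164 F [-1.2 -1.2  6.1] M [-0.3   0.25  0.02]
shift cm [-0.19  0.02  0.14] rot [ 0.001 -0.001  0.002]
```

View pics/grip.png

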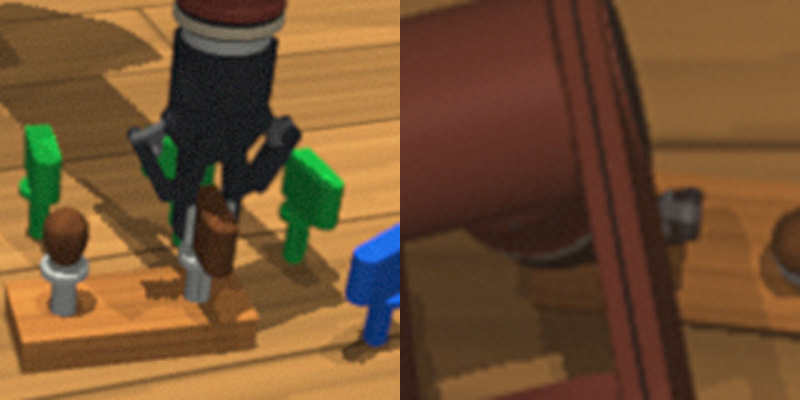

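Request:
servo_tool --commands '[[[0, 0, -1], [0, 0, 0]], [[0, 0, -3], [0, 0, 0]], [[0, 0, -6], [0, 0, 0]], [[0, 0, -9], [0, 0, 0]], [[0, 0, -12], [0, 0, 0]], [[0, 0, -14], [0, 0, 0]], [[0, 0, -14], [0, 0, 0]], [[0, 0, -14], [0, 0, 0]]]'

```text
t: 5.2
tcp_pos: [0.5316, 0.2188, 0.223]
ee_rot: [[0.085, 0.996, 0.0], [0.996, -0.085, 0.001], [0.001, 0.0, -1.0]]
contact_force: [-1.0, -0.1, -3.8]
gripper_width: 0.0234
```

```bash
python3 go.py .53 -.15 .223 93
python3 - <<'E'
from h import *
s=snap('scene'); a=cv2.resize(s['frame'][80:280,320:520],(600,600),interpolation=2)
cv2.imwrite('pics/lift.png',a)
for o in('crank_handle','crank_collar','crank_tip','crank_key'):
    for m in mark_of(o,'scene'):
        w=c2w(s,m['point'])
        if w[2]>.1: print(o,round(m['conf'],2),w.round(4))
E
```

```text
t 5.2 pos [0.5316 0.2188 0.223 ] yaw 85.11 w 0.023434316368008253 F [-1.  -0.1 -3.8] M [ 0.    0.02 -0.  ]
shift cm [-3.676e+01  2.990e+00 -2.000e-02] rot [ 0.    -0.001 -0.138]
crank_handle 0.93 [0.5336 0.2227 0.2436]
crank_collar 0.86 [0.5336 0.22   0.2028]
crank_tip 0.79 [0.5346 0.2169 0.1588]
crank_key 0.87 [0.5468 0.2174 0.1864]
```

View pics/lift.png

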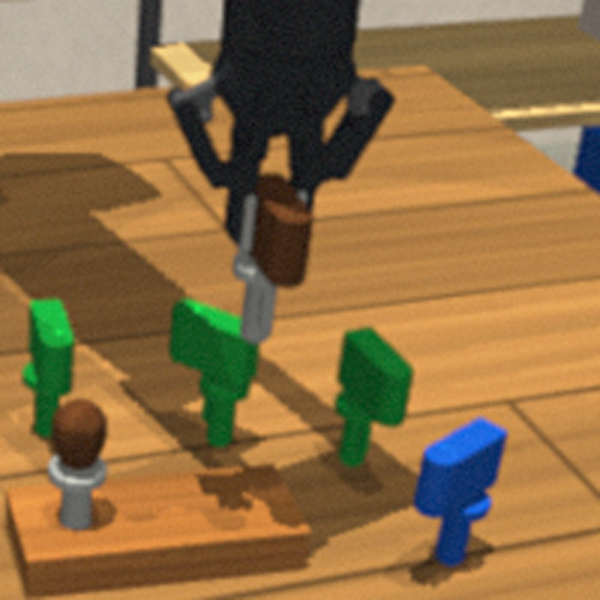

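```bash
python3 go.py .5368 -.2085 .2 91.5
```

```text
t 5.45 pos [0.531  0.2186 0.2216] yaw 85.1 w 0.02336914299916058 F [ 0.6 -0.5 -2.7] M [-0.03  0.04  0.03]
shift cm [-42.5    4.23   2.17] rot [-0.002  0.    -0.112]
```

Request:
servo_tool --commands '[[[-4, 0.4, 0], [0, 0, 0]], [[-8, 0.8, 0], [0, 0, 0]], [[-12, 1.2, 0], [0, 0, 0]], [[-16, 1.6, 0], [0, 0, -0.05]], [[-20, 2, 0], [0, 0, -0.112]], [[-24, 2.4, 0], [0, 0, -0.112]], [[-28, 2.8, 0], [0, 0, -0.112]], [[-32, 3.2, 1], [0, 0, -0.112]], [[-36, 3.6, 2], [0, 0, -0.112]], [[-40, 4.0, 2.1], [0, 0, -0.112]], [[-42.5, 4.23, 2.2], [0, 0, -0.112]], [[-42.5, 4.23, 2.2], [0, 0, -0.112]]]'

```text
t: 6.65
tcp_pos: [0.536, -0.2118, 0.1985]
ee_rot: [[-0.023, 1.0, -0.004], [1.0, 0.023, -0.001], [-0.001, -0.004, -1.0]]
contact_force: [0.1, 0.2, -2.8]
gripper_width: 0.0234
```

```bash
python3 go.py .5368 -.2085 .162 91.5
```

```text
t 6.65 pos [ 0.536  -0.2118  0.1985] yaw 91.3 w 0.023444287824011662 F [ 0.1  0.2 -2.8] M [ 0.07  0.03 -0.02]
shift cm [0.33 0.11 3.65] rot [-0.004  0.001 -0.004]
```

Request:
servo_tool --commands '[[[0.3, 0.1, 1], [-0.004, 0, 0]], [[0.3, 0.1, 2], [-0.004, 0, 0]], [[0.3, 0.1, 3], [-0.004, 0, 0]], [[0.3, 0.1, 3.6], [-0.004, 0, 0]], [[0.3, 0.1, 3.6], [-0.004, 0, 0]], [[0.3, 0.1, 3.6], [-0.004, 0, 0]]]'

```text
t: 7.25
tcp_pos: [0.5369, -0.2083, 0.1624]
ee_rot: [[-0.023, 1.0, 0.0], [1.0, 0.023, -0.001], [-0.001, 0.0, -1.0]]
contact_force: [0.4, 0.1, -2.3]
gripper_width: 0.0235
```

```bash
python3 go.py .5368 -.2085 .162 91.5
cat > ov.py <<'E'
from fit import *
s=snap('scene'); ms=outline_of('crank_handle','scene'); st=read_state(); p=np.array(st['tcp_pos'])
zc=p[2]+.0186
D=None
for m in ms:
    ys,xs=np.nonzero(m['mask']); t=proj(s,[p[0],p[1],zc-.02])[0]
    if np.hypot(xs.mean()-t[0],ys.mean()-t[1])<15: D=m['mask']; break
ys,xs=np.nonzero(D); b=(xs.min()-8,ys.min()-8,xs.max()+9,ys.max()+9); M=D[b[1]:b[3],b[0]:b[2]].astype(float)
print(len(xs),m['conf'])
def cost(q): return np.abs(sil(s,q[:3],q[3],-.082,box=b)-M).sum()
x0=np.array([p[0],p[1],.02,zc])
r=minimize(cost,x0,method='Nelder-Mead',options=dict(initial_simplex=np.vstack([x0]+[x0+d for d in np.diag([.006,.006,.2,.006])])))
print('scene crank x y yaw z',r.x.round(4),r.fun,'rel tcp',(r.x[[0,1,3]]-p).round(4),'tip z',(r.x[3]-.082).round(4))
im=cv2.resize(s['frame'][180:300,120:240],(600,600),interpolation=2)
cv2.imwrite('pics/ins.png',im)
t=snap('top'); cv2.imwrite('pics/inst.png',cv2.resize(t['frame'][205:305,390:490],(600,600),interpolation=2))
E
python3 ov.py; python3 -c "
import cv2;a=cv2.imread('pics/ins.png');b=cv2.imread('pics/inst.png');cv2.imwrite('pics/ins2.png',cv2.resize(cv2.hconcat([a,b]),(800,400)))"
```

```text
t 7.25 pos [ 0.5369 -0.2083  0.1624] yaw 91.34 w 0.023536825911463787 F [ 0.4  0.1 -2.3] M [ 0.01  0.02 -0.04]
shift cm [-0.02 -0.01  0.04] rot [ 0.     0.001 -0.003]
924 0.91
scene crank x y yaw z [ 0.5379 -0.2085 -0.0006  0.1815] 78.41960784313726 rel tcp [0.0007 0.0003 0.0184] tip z 0.0995
```

View pics/ins2.png

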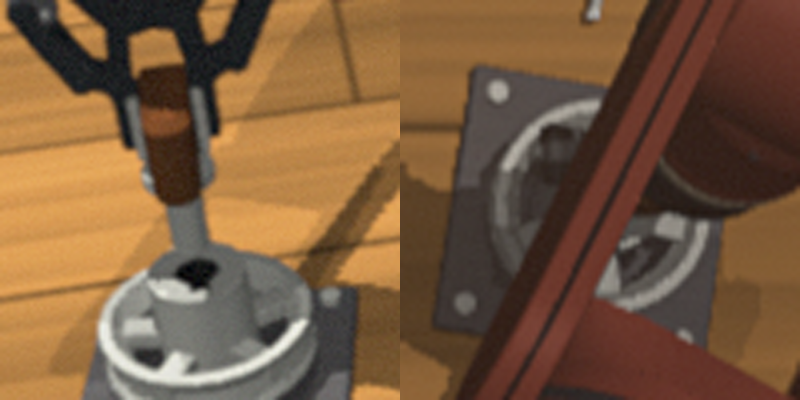

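The crank hangs just above the bore at crop (195,265), and the fitted axis is within 1 mm of the hub in the same camera. I'm lowering gently into the bore.

Request:
servo_tool --commands '[[[0, 0.07, 0.6], [0, 0, 0]], [[0, 0.07, 1.0], [0, 0, 0]], [[0, 0.07, 1.3], [0, 0, 0]], [[0, 0.07, 1.5], [0, 0, 0]], [[0, 0.07, 1.7], [0, 0, 0]], [[0, 0.07, 1.9], [0, 0, 0]], [[0, 0.07, 2.1], [0, 0, 0]], [[0, 0.07, 2.1], [0, 0, 0]]]'

```text
t: 8.2
tcp_pos: [0.5378, -0.2088, 0.1418]
ee_rot: [[-0.023, 1.0, 0.001], [1.0, 0.023, -0.001], [-0.001, 0.001, -1.0]]
contact_force: [0.2, -0.5, -4.3]
gripper_width: 0.0232
```

```bash
python3 go.py .5375 -.2085 .1344 91.5; python3 ov.py
```

```text
t 8.2 pos [ 0.5378 -0.2088  0.1418] yaw 91.31 w 0.023158570104900415 F [ 0.2 -0.5 -4.3] M [-0.01  0.05  0.06]
shift cm [ 0.03 -0.03  0.74] rot [ 0.001  0.001 -0.003]
841 0.62
scene crank x y yaw z [ 0.5362 -0.2086  0.0286  0.1588] 86.62352941176471 rel tcp [-0.0018  0.0003  0.0166] tip z 0.0768
```

View pics/ins.png

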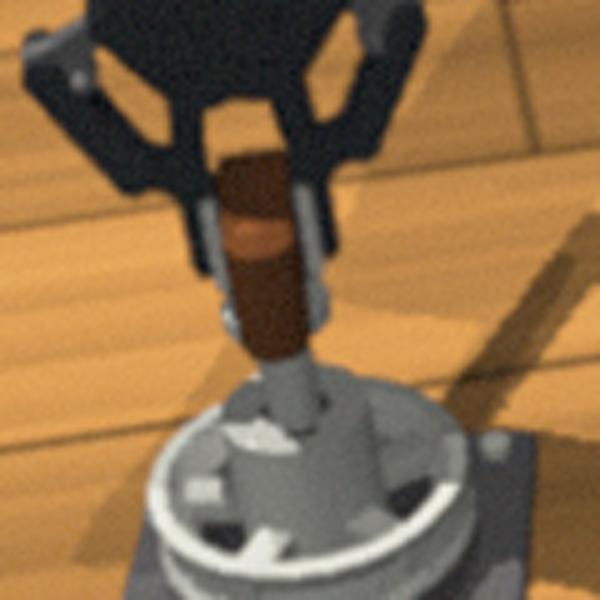

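The shank end is in the bore at crop (295,400), with no extra force. Going on to the key.

Request:
servo_tool --commands '[[[0, 0, 0.3], [0, 0, 0]], [[0, 0, 0.5], [0, 0, 0]], [[0, 0, 0.7], [0, 0, 0]], [[0, 0, 0.8], [0, 0, 0]], [[0, 0, 0.9], [0, 0, 0]], [[0, 0, 1.0], [0, 0, 0]], [[0, 0, 1.0], [0, 0, 0]]]'

```text
t: 9.05
tcp_pos: [0.538, -0.2089, 0.1321]
ee_rot: [[-0.023, 1.0, 0.001], [1.0, 0.023, -0.001], [-0.001, 0.001, -1.0]]
contact_force: [-0.1, 0.3, -3.4]
gripper_width: 0.0233
```

```bash
python3 go.py .5375 -.2085 .10 91.5;python3 go.py .5375 -.2085 .10 91.5
```

```text
t 9.05 pos [ 0.538  -0.2089  0.1321] yaw 91.31 w 0.02326826098339409 F [-0.1  0.3 -3.4] M [0.02 0.05 0.02]
shift cm [ 0.04 -0.05  3.21] rot [ 0.001  0.001 -0.003]
t 9.05 pos [ 0.538  -0.2089  0.1321] yaw 91.31 w 0.02326826098339409 F [-0.1  0.3 -3.4] M [0.02 0.05 0.02]
shift cm [ 0.04 -0.05  3.21] rot [ 0.001  0.001 -0.003]
```

Request:
servo_tool --commands '[[[0, 0, 0.15], [0, 0, 0]], [[0, 0, 0.3], [0, 0, 0]], [[0, 0, 0.4], [0, 0, 0]], [[0, 0, 0.5], [0, 0, 0]], [[0, 0, 0.5], [0, 0, 0]]]'

```text
t: 9.55
tcp_pos: [0.5379, -0.2088, 0.1269]
ee_rot: [[-0.023, 1.0, 0.001], [1.0, 0.023, -0.001], [-0.001, 0.001, -1.0]]
contact_force: [-0.5, 0.1, -2.7]
gripper_width: 0.023
```

```bash
python3 go.py .5375 -.2085 .10 91.5; python3 ov.py
```

```text
t 9.55 pos [ 0.5379 -0.2088  0.1269] yaw 91.31 w 0.022963135057948836 F [-0.5  0.1 -2.7] M [0.04 0.03 0.01]
shift cm [ 0.04 -0.04  2.69] rot [ 0.001  0.001 -0.003]
750 0.9
scene crank x y yaw z [ 0.4593 -0.2144 -0.0209  0.0946] 105.43921568627451 rel tcp [-0.0786 -0.0055 -0.0326] tip z 0.0126
```

View pics/ins.png

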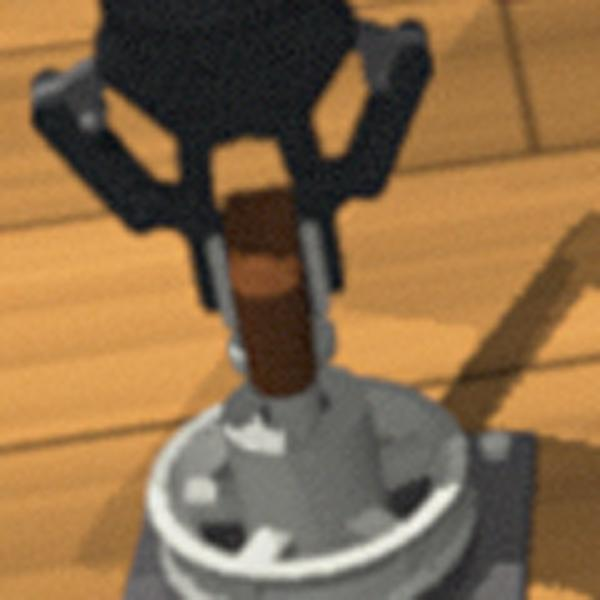

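The key has slipped in: the tip is about 21 mm deep and there's no resistance. I'm pressing on against the spring.

Request:
servo_tool --commands '[[[0, 0, 0.3], [0, 0, 0]], [[0, 0, 0.6], [0, 0, 0]], [[0, 0, 0.9], [0, 0, 0]], [[0, 0, 1.2], [0, 0, 0]], [[0, 0, 1.4], [0, 0, 0]], [[0, 0, 1.4], [0, 0, 0]]]' --force 90

```text
t: 10.3
tcp_pos: [0.5381, -0.2089, 0.1134]
ee_rot: [[-0.023, 1.0, 0.001], [1.0, 0.023, -0.001], [-0.001, 0.001, -1.0]]
contact_force: [-2.1, 1.2, 1.9]
gripper_width: 0.023
```

```bash
python3 go.py .5375 -.2085 .1024 91.5
```

```text
t 10.3 pos [ 0.5381 -0.2089  0.1134] yaw 91.31 w 0.023015622967534653 F [-2.1  1.2  1.9] M [0.25 0.42 0.05]
shift cm [ 0.04 -0.06  1.1 ] rot [ 0.001  0.001 -0.003]
```

Request:
servo_tool --commands '[[[0, 0, 0.2], [0, 0, 0]], [[0, 0, 0.4], [0, 0, 0]], [[0, 0, 0.6], [0, 0, 0]], [[0, 0, 0.8], [0, 0, 0]], [[0, 0, 0.9], [0, 0, 0]], [[0, 0, 0.9], [0, 0, 0]]]'

```text
t: 10.9
tcp_pos: [0.5381, -0.2089, 0.1045]
ee_rot: [[-0.023, 1.0, 0.001], [1.0, 0.023, -0.001], [-0.001, 0.001, -1.0]]
contact_force: [-3.3, 1.0, 7.0]
gripper_width: 0.023
```

Request:
servo_tool --commands '[[[0, 0, 0.1], [0, 0, 0]], [[0, 0, 0.2], [0, 0, 0]], [[0, 0, 0.2], [0, 0, 0]]]'

```text
t: 11.2
tcp_pos: [0.5382, -0.209, 0.1029]
ee_rot: [[-0.023, 1.0, 0.001], [1.0, 0.023, -0.001], [-0.001, 0.001, -1.0]]
contact_force: [-3.3, 1.7, 6.0]
gripper_width: 0.023
```

```bash
python3 go.py .5375 -.2085 .1024 91.5; python3 ov.py
```

```text
t 11.2 pos [ 0.5382 -0.209   0.1029] yaw 91.31 w 0.022958205650659855 F [-3.3  1.7  6. ] M [0.48 0.84 0.02]
shift cm [ 0.05 -0.07  0.05] rot [ 0.001  0.001 -0.003]
617 0.75
scene crank x y yaw z [ 0.5404 -0.2093  0.0563  0.1208] 181.96862745098036 rel tcp [ 0.0022 -0.0003  0.0178] tip z 0.0388
```

View pics/ins.png

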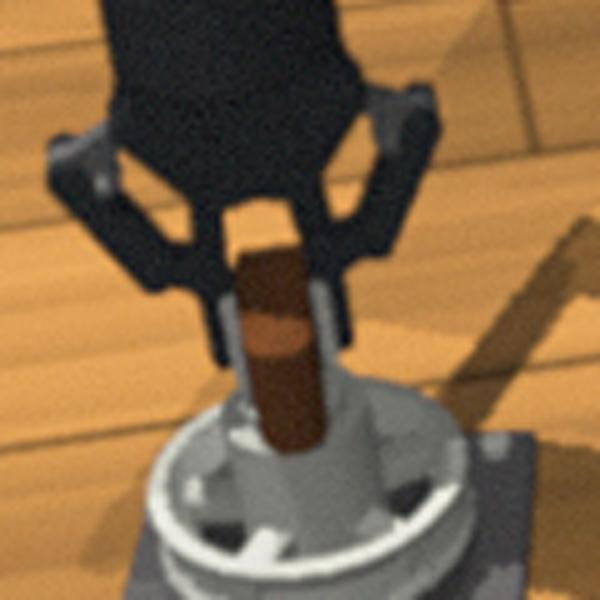

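Request:
servo_tool --commands '[[[0, 0, 0.1], [0, 0, 0]], [[0, 0, 0.15], [0, 0, 0]], [[0, 0, 0.15], [0, 0, 0]], [[0, 0, 0.15], [0, 0, 0]]]'

```text
t: 11.75
tcp_pos: [0.5383, -0.209, 0.1027]
ee_rot: [[-0.023, 1.0, 0.001], [1.0, 0.023, -0.001], [-0.001, 0.001, -1.0]]
contact_force: [-6.4, 2.2, 11.2]
gripper_width: 0.0232
```

```bash
python3 go.py .5375 -.2085 .1024 91.5
```

```text
t 11.75 pos [ 0.5383 -0.209   0.1027] yaw 91.32 w 0.02317916562430705 F [-6.4  2.2 11.2] M [0.66 1.23 0.01]
shift cm [ 0.05 -0.07  0.03] rot [ 0.001  0.001 -0.003]
```

Request:
servo_tool --commands '[[[0, -0.05, 0.1], [0, 0, 0]], [[0, -0.05, 0.2], [0, 0, 0]], [[0, -0.05, 0.2], [0, 0, 0]], [[0, -0.05, 0.2], [0, 0, 0]]]'

```text
t: 12.15
tcp_pos: [0.5382, -0.2091, 0.1027]
ee_rot: [[-0.023, 1.0, 0.002], [1.0, 0.023, -0.002], [-0.002, 0.002, -1.0]]
contact_force: [-6.2, 3.9, 15.6]
gripper_width: 0.0232
```

```bash
python3 go.py .5375 -.2085 .1024 91.5
```

```text
t 12.15 pos [ 0.5382 -0.2091  0.1027] yaw 91.33 w 0.02316352173042355 F [-6.2  3.9 15.6] M [0.95 1.36 0.01]
shift cm [ 0.06 -0.07  0.03] rot [ 0.002  0.002 -0.003]
```

Run:
```python
from fit import *
s=snap('scene'); x0,y0=150,225;S=10
im=cv2.resize(s['frame'][y0:y0+60,x0:x0+60],(600,600),interpolation=2)
th=np.radians(1.3); R=np.array([[np.cos(th),-np.sin(th),0],[np.sin(th),np.cos(th),0],[0,0,1]])
for q,c in zip(parts(-.04)[:3:2],((0,0,255),(255,0,0))):
    h=cv2.convexHull(((proj(s,q@R.T+[.5388,-.2087,.121])-[x0,y0]+.5)*S).astype(np.float32))
    cv2.polylines(im,[np.int32(h)],True,c,1)
cv2.imwrite('pics/fin.png',im)
for o in('crank_handle','crank_collar','bore_mouth'):
    for m in mark_of(o,'scene'):
        w=c2w(s,m['point'])
        if w[1]<-.1: print(o,round(m['conf'],2),w.round(4))
print(np.round(read_state()['contact_force'],1))
```

```text
crank_handle 0.72 [ 0.5397 -0.2082  0.1209]
crank_collar 0.55 [ 0.5377 -0.2046  0.0803]
bore_mouth 0.76 [ 0.5355 -0.2061  0.0881]
[-6.   4.  16.3]
```

View pics/fin.png

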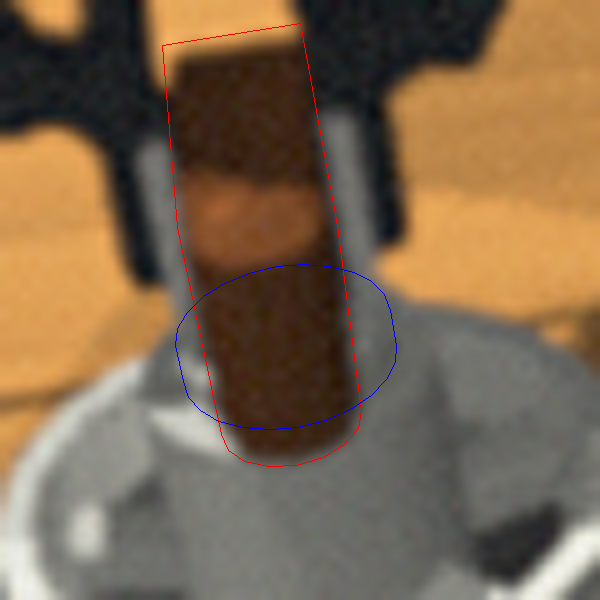

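Request:
servo_tool --commands '[[[-0.1, -0.1, 0.15], [0, 0, 0]], [[-0.1, -0.15, 0.2], [0, 0, 0]], [[-0.1, -0.15, 0.2], [0, 0, 0]], [[-0.1, -0.15, 0.2], [0, 0, 0]]]'

```text
t: 12.75
tcp_pos: [0.538, -0.2093, 0.1026]
ee_rot: [[-0.023, 1.0, 0.005], [1.0, 0.023, -0.0], [-0.001, 0.005, -1.0]]
contact_force: [-3.6, 6.5, 14.1]
gripper_width: 0.023
```

```bash
python3 go.py .5375 -.2085 .1024 91.5
cat > pit.py <<'E'
from fit import *
import fit
s=snap('scene'); D=outline_of('crank_handle','scene')
p=np.array(read_state()['tcp_pos'])
for m in D:
    ys,xs=np.nonzero(m['mask'])
    if abs(xs.mean()-180)<15 and abs(ys.mean()-250)<30: break
b=(xs.min()-8,ys.min()-8,xs.max()+9,ys.max()+9)
M=m['mask'][b[1]:b[3],b[0]:b[2]].astype(float)
c=np.array([.5388,-.2087,.085])
# brown pixels only -> handle
f=s['frame'].astype(int); print(len(xs),b)
br=((f[...,2]-f[...,0]>12)&(f.sum(2)<260)&(f[...,2]>f[...,1]+8))
B=(br&cv2.dilate(m['mask'].astype(np.uint8),np.ones((5,5))).astype(bool))[b[1]:b[3],b[0]:b[2]].astype(float)
print('brown',B.sum())
def cost(q):
    x,y,z,pi,ro=q
    R=cv2.Rodrigues(np.array([ro,pi,0.]))[0]@cv2.Rodrigues(np.array([0,0,np.radians(1.3)]))[0]
    S=4;im=np.zeros(((b[3]-b[1])*S,(b[2]-b[0])*S),np.uint8)
    h=cv2.convexHull(((proj(s,handle@R.T+[x,y,z])-[b[0],b[1]]+.5)*S).astype(np.float32))
    cv2.fillConvexPoly(im,np.round(h*16).astype(np.int32),255,shift=4)
    return np.abs(cv2.resize(im,(b[2]-b[0],b[3]-b[1]),interpolation=cv2.INTER_AREA)/255.-B).sum()
x0=np.array([.5388,-.2087,.121,0,0]); print('upright home cost',cost(x0))
for pf in(-.08,-.04,0,.04,.08):
    g=lambda q:cost([q[0],q[1],q[2],pf,0])
    r=minimize(g,x0[:3],method='Nelder-Mead',options=dict(initial_simplex=np.vstack([x0[:3]]+[x0[:3]+d for d in np.eye(3)*.004])))
    print(pf,r.x.round(4),round(r.fun,1))
E
python3 pit.py
```

```text
t 12.75 pos [ 0.538  -0.2093  0.1026] yaw 91.33 w 0.023009437623671095 F [-3.6  6.5 14.1] M [ 1.51  0.79 -0.01]
shift cm [ 0.08 -0.05  0.02] rot [ 0.005  0.001 -0.003]
603 (np.int64(159), np.int64(221), np.int64(197), np.int64(278))
brown 560.0
upright home cost 105.33725490196079
-0.08 [ 0.5399 -0.2092  0.1211] 80.9
-0.04 [ 0.5016 -0.2122  0.0941] 55.8
0 [ 0.4913 -0.213   0.0874] 53.7
0.04 [ 0.4857 -0.2133  0.0836] 52.2
0.08 [ 0.476  -0.2141  0.0772] 51.4
```

Request:
servo_tool --commands '[[[0.1, -0.07, 0.2], [0, 0, 0]], [[0.15, -0.07, 0.2], [0, 0, 0]], [[0.15, -0.07, 0.2], [0, 0, 0]], [[0.15, -0.07, 0.2], [0, 0, 0]]]'

```text
t: 13.25
tcp_pos: [0.538, -0.209, 0.1026]
ee_rot: [[-0.023, 1.0, 0.006], [1.0, 0.023, -0.003], [-0.003, 0.006, -1.0]]
contact_force: [-4.9, 0.1, 13.2]
gripper_width: 0.0234
```

```bash
python3 go.py .5375 -.2085 .1024 91.5
```

```text
t 13.25 pos [ 0.538  -0.209   0.1026] yaw 91.33 w 0.02341112842888489 F [-4.9  0.1 13.2] M [ 0.19  1.17 -0.02]
shift cm [ 0.05 -0.05  0.02] rot [ 0.006  0.003 -0.003]
```

Request:
servo_tool --commands '[[[0, -0.05, 0.2], [0, 0, 0]], [[0, -0.05, 0.4], [0, 0, 0]], [[0, -0.05, 0.4], [0, 0, 0]], [[0, -0.05, 0.4], [0, 0, 0]], [[0, -0.05, 0.4], [0, 0, 0]]]'

```text
t: 13.75
tcp_pos: [0.5382, -0.2091, 0.1026]
ee_rot: [[-0.024, 1.0, 0.007], [1.0, 0.024, -0.003], [-0.003, 0.007, -1.0]]
contact_force: [-12.3, 6.6, 27.7]
gripper_width: 0.0229
```

```bash
python3 go.py .5375 -.2085 .1024 91.5; python3 ov.py; python3 go.py .5375 -.2085 .1024 91.5
```

```text
t 13.75 pos [ 0.5382 -0.2091  0.1026] yaw 91.36 w 0.022933985614685917 F [-12.3   6.6  27.7] M [1.52 2.39 0.06]
shift cm [ 0.06 -0.07  0.01] rot [ 0.007  0.003 -0.003]
649 0.62
scene crank x y yaw z [ 0.5371 -0.2093  0.0559  0.1182] 157.52156862745096 rel tcp [-0.0011 -0.0002  0.0157] tip z 0.0362
t 13.9 pos [ 0.5382 -0.2091  0.1026] yaw 91.36 w 0.02267315256231206 F [-12.4   5.9  27.7] M [1.58 2.39 0.1 ]
shift cm [ 0.06 -0.07  0.01] rot [ 0.007  0.003 -0.002]
```

View pics/ins.png

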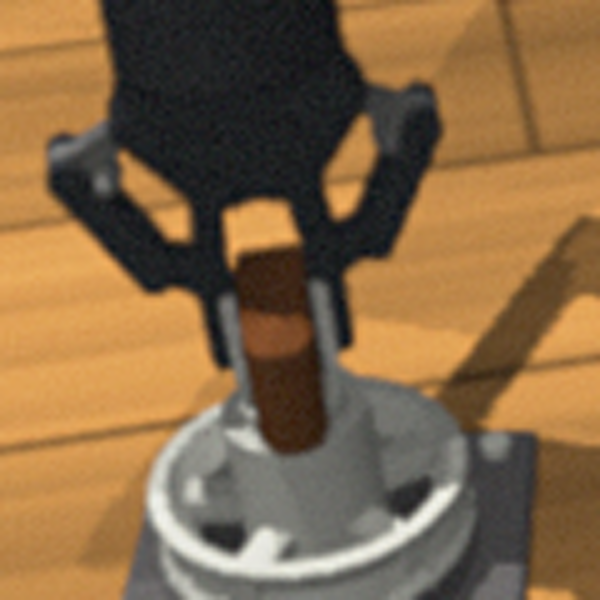

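Request:
servo_tool --commands '[[[0, -0.03, 0.2], [0, 0, 0]], [[0, -0.03, 0.2], [0, 0, 0]], [[0, -0.03, 0.2], [0, 0, 0]], [[0, -0.03, 0.2], [0, 0, 0]]]'

```text
t: 14.3
tcp_pos: [0.5381, -0.209, 0.1026]
ee_rot: [[-0.024, 1.0, 0.008], [1.0, 0.024, -0.003], [-0.003, 0.008, -1.0]]
contact_force: [-8.4, 4.6, 17.2]
gripper_width: 0.0228
```

```bash
python3 go.py .5375 -.2085 .1024 91.5; python3 -c "
from station import *
print(job_done())"
```

```text
t 14.3 pos [ 0.5381 -0.209   0.1026] yaw 91.37 w 0.022760783486974794 F [-8.4  4.6 17.2] M [1.05 1.6  0.07]
shift cm [ 0.06 -0.06  0.02] rot [ 0.008  0.003 -0.002]
the job is handed in; nothing more can be done
None
```

I took the brown-handled crank out of the stand, put it into the pulley bore with the key in the keyway, and pressed it down to a hard stop. I handed it in at about 14.3 s, still gripped and pressed. No verdict is reported, so success isn't confirmed.

**Insertion:** I turned the crank to about 1.3° to match the keyway seen in the pictures. The key went in without any resistance, so no searching was needed. The spring then built up as expected, from about 5 N to 9 N above the free-hanging reading.

**Last checks:**
- **Height:** the tool stopped at 102.6 mm, against 102.4 mm worked out for the collar home. It did not move when I raised the push to about 28 N.
- **Final hold:** about 17 N pressing down with a 90 N grip set. The tool is upright to within 0.01 rad.

**Weak or disagreeing checks:**
- **Camera fits:** when seated, the collar is mostly hidden by the handle. The picture fits for handle height varied from 118 to 121 mm (home is 121 mm) and matched poorly. My check of the crank's tilt from the picture was inconclusive. I relied on the hard stop and the spring force instead.
- **Sideways load:** a side force of about 8 N in x and 5 N in y remained at hand-in. I tried to remove it, and it eased only for a while.

I touched no other objects that I know of, but I did not take a final picture to check them.

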